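Feed a worn muffler through the returns box flap

ROBOT

A 6-joint arm with a two-finger parallel gripper is mounted at the origin on the work surface. World frame = base frame: x ahead of the robot, y to its left, z up, the work surface at z = 0. Lengths are in m, angles in rad, forces in N, time in s.
With the tool pointing down it reaches from about 0.35 to 0.925 m from the base axis. Payload 6.4 kg.
Tool frame: the origin (TCP) lies midway between the tips of the shut fingers; the grasp point (between the pads) lies 19 mm behind it; z points along the fingers, y is the line along which they close (so a half turn about z gives the same grasp; the last joint's range is limited). The gripper opens to 85 mm and grips with 20 to 120 N. Pads are 22 mm wide; open, the fingers measure 114 mm over their backs; the gripper's body (76 mm by 85 mm) begins 54 mm behind the grasp point. The pads swing forward as they close: fully open they stand 13 mm farther back than shut.
Start: joints at [-1.494, 0.245, 1.558, -0, 1.339, -0.174], TCP at [0.161, -0.63, 0.231] pointing down, gripper open.
Joint ranges: [-3.13, 3.13], [-1.02, 2.26], [0.13, 2.54], [-0.95, 4.09], [0.21, 2.88], [-2.74, 2.74]. Speed limits (rad/s): [2.57, 2.57, 3.14, 3.14, 3.14, 3.14].

INTERFACE

Orientations are given as a unit quaternion [w, x, y, z].
In Python, from cell import manip, optics, workorder gives the robot as it stands.
- The arm moves only by the tool move_arm, never from a script. Its argument "motion" is one flat list of numbers, 7 for each row, row after row: the opening, from 0 (shut) to 1 (fully open), then the shift along the tool's x, y, z each as a share of 1 m, from -1 to 1, then the turn, a rotation vector about the tool's x, y, z each as a share of 360 degrees, from -1 to 1. In form: [fingers, x, y, z, rx, ry, rz, fingers, x, y, z, rx, ry, rz, ...]. A call has 1 to 12 rows; each row is the pose to reach, as a shift and turn from the pose commanded when the call began, along the tool's axes at that moment, turning the shorter way round; what a row does not reach only later rows make up. A row lasts 1/12 s, in which the tool goes at most 41.7 mm and 7.16 degrees, less where a joint would pass 70% of its speed; a pose out of reach is approached as far as the arm can. A call with a number of a shift or a turn outside -1 to 1 is refused whole. A call with a gripper value outside its range is refused whole. The fingers move at their own pace and stop on an object; "squeeze" is the grip in N (left out, the last holds). Time passes only in rows, so rows that repeat a pose let the fingers close. It gives the time, the measured TCP pose, the force, the opening and the grip force at its end, in the units of the state.
- manip.get_state(): the state, without advancing time (a new reading comes with each control period).
- optics.capture(name): name is "side" or "top"; returns the picture (384x512x3 uint8, red, green, blue); there is no depth.
- optics.camera_params(name): a dict with "mtx" (3x3 intrinsics, pixels), "position" and "attitude" of the camera in the world. Camera axes: x right, y down, z forward; pixel columns grow to the right and rows downward; lengths in m; the calibration is good to about 2 mm. A picture is of the moment at which its call begins. camera_params takes no time and is no camera call.
- workorder.job_done(): hands the job in; it is judged then, once.
The state is a dict: "time_s": time; "q": joint angles; "qvel": joint speeds; "effort": joint torques, N m; "tcp_pos": TCP position; "tool_rot": TCP orientation; "contact_force": force on the tool from outside, world axes, zero at the start; "torque": the same for the moment, N m; "gripper_width": finger opening in m; "gripper_force": force on a finger pad.
Only numpy, scipy, OpenCV 4.12 (cv2) and the standard library are available. Lean on these libraries where they do the work, as an engineer would, in place of code of your own. Each camera call takes 0.05 s, during which the arm holds its last target. There are 200 camera calls.

TASK

Push the worn muffler along the loading shelf of the returns box and in under the flap until it drops down inside, then take the fingers out so that the flap hangs shut again. Slide it gently and steadily: do not lift it, squeeze it or bat it along, and leave the carton, the spray can and the socket where they stand.

Things in the scene. Friction and masses are not known exactly. Their poses are not given: they have to be found in the camera images.
- muffler: dark rusty-brown pressed-steel chainsaw muffler, a block 80 mm along its x, 84 mm along y, 48 mm high (2.5 mm seam rim and 5 mm outlet on top are looks only), 0.2 to 0.45 kg, lying flat on the loading shelf. Origin: centre of its underside; z up; at the start its +x is within about 20 degrees of the box's +x.
- returns_box: grey sheet-steel box with clear roof, fixed to the bench, 260 wide, 240 high. Origin: on the bench (z = 0) under the middle of the doorway; +x leads level in through the doorway, +z up. Inside: x 0 to 246 mm, floor at z = 4 mm. The doorway in its 4 mm front wall (x -4 to 0) is 156 wide (y -78 to 78), from the shelf at z = 85 mm up to the red header's lower edge at z = 215 mm.
- shelf_start (a point): middle of the outer, open end of the loading shelf (top surface), 200 mm outside the doorway. The flat steel shelf, top 85 mm above the bench, runs from here through the doorway to shelf_end. It is 260 mm wide, with 18 mm high lips along both sides; over the last 100 mm before the doorway the lips flare in to the doorway's width.
- doorway (a point): middle of the doorway's sill, on the shelf's top surface, in the plane of the front wall's inner face
- shelf_end (a point): middle of the shelf's inner edge, on its top surface, 45 mm inside the doorway. Beyond it the box is open down to its floor 81 mm lower; the muffler tips off and drops once its middle has passed this edge.
- flap (a joint): flap angle in rad: 0 hanging shut, positive swung into the box, stop at 1.45. An aluminium plate with a yellow stripe, 0.22 kg, 166 wide, 126 mm long, hung on a level hinge along the doorway's top (box x = +3, z = 215 mm). Opens only inwards, swings freely, falls shut by its own weight (about 1 N at its lower edge).
- flap_edge (a point): middle of the flap's lower edge, 4 mm above the shelf when shut
- plug_carton: white carton with a red band, 46 x 46 x 85 mm high, standing on the bench beside the loading shelf, its centre 170 mm or more from the shelf's middle line. Origin: centre of its underside. Not to be disturbed.
- spray_can: spray can with a blue label, 58 mm diameter, 165 mm high, standing on the bench beside the shelf, its centre 170 mm or more from the shelf's middle line. Origin: centre of its underside. Not to be disturbed.
- socket: steel spark-plug socket, 26 mm diameter, 62 mm high, standing on the bench beside the shelf, its centre 170 mm or more from the shelf's middle line. Origin: centre of its underside. Not to be disturbed.
Things that resemble listed ones, but are neither listed nor needed, are in the scene too. There is more than one size of the muffler; the one meant has the size given above.

How it is judged:
By the outcome, as a careful person would: the job done as asked, in the order asked, and still so for the second after the job is handed in, with the robot touching nothing.
It also fails if it takes over 38 s, if anything falls off the work surface, if the arm or the gripper's body presses on something with over 40 N, if the wrist force passes 120 N, or if a joint passes its speed limit or range.

## Working session

There is one attempt and no reset: what is moved stays moved. The work goes in short steps, Python scripts to look and compute and a tool call to move; the robot and the scene stay as the last step left them, time stands still between calls to the robot, and variables do not carry over. Pictures are saved under pics/ and viewed, at most 10 in all, crops included, and the job is handed in when it is done.

Besides the shell and the picture viewer there is one more tool, called after ">>>" as name(argument=value, ...) on one line, values as JSON. move_arm: Moves the arm, as the interface text tells. Its arguments: {"type":"object","properties":{"motion":{"type":"array","items":{"type":"number"}},"squeeze":{"type":"number"}},"required":["motion"]}

```bash
mkdir -p pics; ls
python3 - <<'E'
from cell import manip, optics
import cv2
s=manip.get_state(); print(s)
for n in("side","top"):
    cv2.imwrite(f"pics/{n}0.png",optics.capture(n)[:,:,::-1]); print(n,optics.camera_params(n))
E
```

```text
pics
{'time_s': 0.0, 'q': array([-1.49409132e+00,  2.45825471e-01,  1.55905204e+00,  7.63046496e-06,
        1.33867866e+00, -1.74101540e-01]), 'qvel': array([ 7.75937918e-04,  8.37488656e-04, -1.74891682e-03,  9.13732273e-04,
        9.86041672e-04, -2.50721917e-05]), 'effort': array([-6.76477866e-04, -4.29509497e+01, -3.26126289e+01, -9.88469287e-05,
        5.44239898e-03, -1.61521911e-06]), 'tcp_pos': array([ 0.16128282, -0.62908542,  0.23015258]), 'tool_rot': array([-9.80414827e-04,  9.92146940e-01,  1.25073917e-01,  5.14987353e-05]), 'contact_force': array([-0.62532451,  0.07604818,  0.42357957]), 'torque': array([ 0.09019963, -0.06187797,  0.00771736]), 'gripper_force': 0.0, 'gripper_width': 0.08524772100222446}
side {'mtx': array([[487.74959109,   0.        , 254.76129972],
       [  0.        , 487.74959109, 190.63316457],
       [  0.        ,   0.        ,   1.        ]]), 'position': array([0.12889756, 0.5822076 , 0.84415008]), 'attitude': array([ 0.12756193, -0.27448434,  0.86868578, -0.39213687])}
top {'mtx': array([[414.50353863,   0.        , 259.43649588],
       [  0.        , 414.50353863, 187.80290284],
       [  0.        ,   0.        ,   1.        ]]), 'position': array([ 0.50375251, -0.02569955,  1.07621019]), 'attitude': array([-0.03372777,  0.70842028, -0.70380408,  0.04077953])}
```

View pics/top0.png

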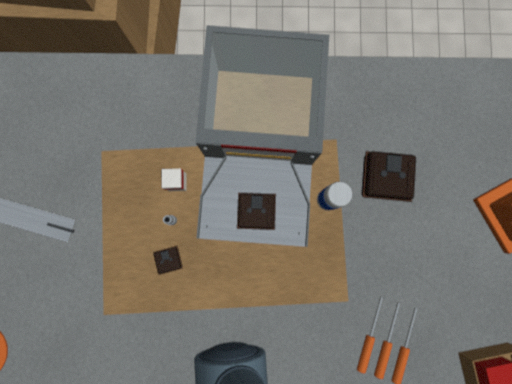

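View pics/side0.png

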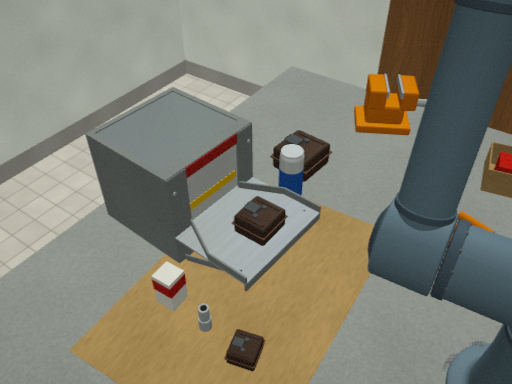

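The top view shows the shelf (outer end about (200,240)–(307,245)) with the muffler on it near (256,211). The box is above it, with its doorway near row 153. The can is at (336,195), the carton at (173,180) and the socket at (169,219). The look-alikes are at (390,175) and (168,260). I'll enlarge the top view for edge measurements.

```bash
cat > h.py <<'E'
import numpy as np, cv2
from scipy.spatial.transform import Rotation as R
from cell import manip, optics
def rot(q): return R.from_quat(np.r_[q[1:],q[0]])
def ray(n,uv,z):
    p=optics.camera_params(n); d=rot(p["attitude"]).apply(np.linalg.inv(p["mtx"])@[uv[0],uv[1],1])
    return p["position"]+d*(z-p["position"][2])/d[2]
def proj(n,X):
    p=optics.camera_params(n); c=p["mtx"]@rot(p["attitude"]).inv().apply(np.array(X)-p["position"]); return c[:2]/c[2]
E
python3 - <<'E'
from h import *
im=cv2.imread("pics/top0.png")
c=im[15:255,150:360]; cv2.imwrite("pics/topc.png",cv2.resize(c,None,fx=2.5,fy=2.5,interpolation=cv2.INTER_CUBIC))
for n in("top","side"):
    im=cv2.imread(f"pics/{n}0.png").astype(int)
    b,g,r=im[:,:,0],im[:,:,1],im[:,:,2]
    m=((r<95)&(r-b>8)).astype(np.uint8)
    m=cv2.morphologyEx(m,cv2.MORPH_CLOSE,np.ones((5,5),np.uint8))
    for k in cv2.findContours(m,0,2)[0]:
        if cv2.contourArea(k)>250: print(n,cv2.contourArea(k),cv2.minAreaRect(k))
for uv in [(200,240),(307,245)]: print(ray("top",uv,.085))
for uv in [(206,27),(329,35),(197,147),(323,154)]: print(ray("top",uv,.24))
E
```

```text
top 1327.5 ((487.97503662109375, 364.3802490234375), (36.46702194213867, 53.803131103515625), 78.2317123413086)
top 556.5 ((167.3506317138672, 259.9398498535156), (23.511716842651367, 26.217174530029297), 75.0685806274414)
top 516.5 ((500.5, 216.5), (46.99999237060547, 20.999996185302734), 90.0)
top 1204.0 ((255.97018432617188, 210.9839324951172), (37.073890686035156, 35.10509490966797), 1.7357045412063599)
top 1851.5 ((388.4393310546875, 176.13710021972656), (51.907981872558594, 46.172035217285156), 5.44033145904541)
top 590.5 ((258.2587890625, 151.6352996826172), (75.31597137451172, 10.737510681152344), 4.398705005645752)
top 4201.5 ((67.95394897460938, 35.88180160522461), (137.1571807861328, 35.41366958618164), 1.9091525077819824)
top 257.5 ((166.93145751953125, 19.04060935974121), (38.82964324951172, 14.249410629272461), 85.91438293457031)
top 349.5 ((135.0, 17.5), (35.0, 24.0), 90.0)
top 549.5 ((46.5, 5.0), (10.0, 93.0), 90.0)
side 1044.5 ((244.35003662109375, 349.45001220703125), (32.57145690917969, 35.417503356933594), 18.43494987487793)
side 1414.0 ((259.09869384765625, 219.7356719970703), (46.049617767333984, 41.73994827270508), 28.610462188720703)
side 742.5 ((496.5, 169.49998474121094), (28.999996185302734, 50.99999237060547), -0.0)
side 358.5 ((211.80487060546875, 155.93185424804688), (8.409963607788086, 67.61609649658203), 54.782405853271484)
side 861.5 ((314.287353515625, 152.27317810058594), (49.761680603027344, 32.67034912109375), 76.82744598388672)
side 807.0 ((499.5, 98.0), (70.0, 23.0), 90.0)
side 4892.5 ((415.16278076171875, 45.91106414794922), (64.24264526367188, 103.92361450195312), 10.007980346679688)
[0.48329136 0.10482183 0.085     ]
[ 0.47298623 -0.14897161  0.085     ]
[0.9330663  0.08115677 0.24      ]
[ 0.91826286 -0.17896018  0.24      ]
[0.67533932 0.09452107 0.24      ]
[ 0.66285574 -0.16365563  0.24      ]
```

View pics/topc.png

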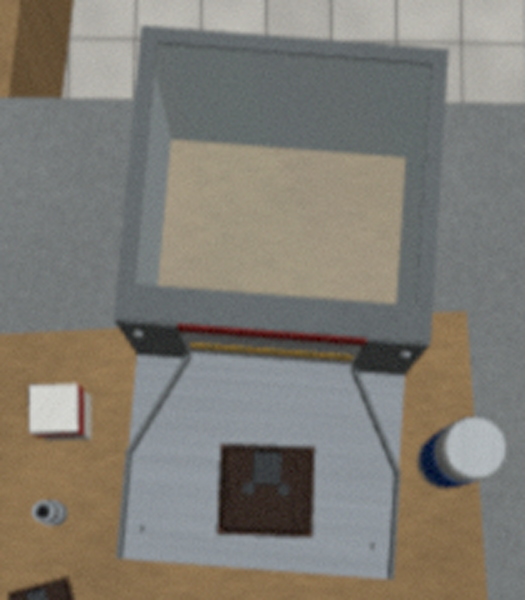

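Run:
```python
from h import *
A=np.array
u=lambda x,y:(150+(x+.5)/2.5-.5,15+(y+.5)/2.5-.5)
t=lambda x,y,z: ray("top",u(x,y),z)
S1,S2=t(120,558,.085),t(391,578,.085)
F1,F2=t(117,322,.24),t(430,345,.24); B1,B2=t(143,28,.24),t(447,50,.24)
deg=lambda v:np.degrees(np.arctan2(v[1],v[0]))
print("shelf",S1,S2,np.linalg.norm(S1-S2),deg(S1-S2)-90)
print("roof front",F1,F2,np.linalg.norm(F1-F2),deg(F1-F2)-90,"sides",deg(B1-F1),deg(B2-F2),np.linalg.norm(B1-F1),np.linalg.norm(B2-F2))
yaw=np.radians(np.mean([deg(S1-S2)-90,deg(F1-F2)-90,deg(B1-F1),deg(B2-F2)]))
ex=A([np.cos(yaw),np.sin(yaw),0]);ey=A([-ex[1],ex[0],0])
print("yaw",np.degrees(yaw),"origin from shelf",(S1+S2)/2+.2*ex,"from roof front",(F1+F2)/2+.004*ex,"back",(B1+B2)/2-.25*ex)
O=((S1+S2)/2+.2*ex+(F1+F2)/2+.004*ex)/2; O[2]=0
M=[t(*p,.133) for p in [(221,446),(313,447),(313,535),(219,533)]]
c=sum(M)/4-O
print("O",O,"muffler box xy",c@ex,c@ey,"yaw",deg(M[1]*-1+M[0])-90,deg(M[0]-M[3]),deg(M[1]-M[2]),[np.linalg.norm(M[i]-M[i-1]) for i in range(4)])
# side-view check: muffler base/top
print("side: shelf_start",proj("side",O-.2*ex+A([0,0,.085])),"corner L/R",proj("side",O-.2*ex+.13*ey+A([0,0,.085])),proj("side",O-.2*ex-.13*ey+A([0,0,.085])),"muffler top",proj("side",O+c@ex*ex+c@ey*ey+A([0,0,.133])))
d=rot(manip.get_state()["tool_rot"]).as_matrix(); print(d, deg(d[:,0]))
for p,z in [((475,448),.165),((47,512),.062),((55,408),.085)]:
    q=t(*p,z)-O; print(q@ex,q@ey)
```

```text
shelf [0.4882     0.11037096 0.085     ] [ 0.47085784 -0.14682099  0.085     ] 0.257775973246297 -3.85754996897289
roof front [0.68261621 0.09570277 0.24      ] [ 0.66553842 -0.16101338  0.24      ] 0.2572835651970198 -3.8059366109588666 sides -3.709658992718509 -3.8148260438338775 0.253439776531055 0.2539394165155329
yaw -3.7969929041210357 origin from shelf [ 0.67908991 -0.03146932  0.085     ] from roof front [ 0.67806853 -0.03292019  0.24      ] back [ 0.67776883 -0.03274633  0.24      ]
O [ 0.67857922 -0.03219476  0.        ] muffler box xy -0.12746681590944353 -0.00427234288266736 yaw -0.22739514141635198 -0.6573269080737822 0.11848692732276227 [np.float64(0.0791302825917512), np.float64(0.08408976416421814), np.float64(0.0800773176453693), np.float64(0.0851722105340004)]
side: shelf_start [286.12342618 244.46516743] corner L/R [246.41214115 283.32934336] [320.366137   210.95291173] muffler top [260.32846581 211.81436325]
[[ 9.68721831e-01  2.48149138e-01 -1.40480074e-04]
 [ 2.48148985e-01 -9.68720219e-01  1.79403916e-03]
 [ 3.09103383e-04 -1.77278489e-03 -9.99998381e-01]] 14.368006363610926
-0.0785670762011249 -0.1855299946837086
-0.16076198121983098 0.2075020997638137
-0.06112880972258818 0.20452008298713767
```

```bash
cat >> h.py <<'E'
O=np.array([.6786,-.0322,0]); YAW=-3.8
def goal(x,y,z,tilt,yaw=YAW):
    B=R.from_euler("z",YAW,degrees=True)
    T=R.from_euler("z",yaw,degrees=True)*R.from_euler("x",180,degrees=True)*R.from_euler("y",tilt,degrees=True)
    return O+B.apply([x,y,0])+[0,0,z],T
def delta(p0,r0,p1,r1):
    s=r0.inv().apply(p1-p0); w=(r0.inv()*r1).as_rotvec()/(2*np.pi)
    print("shift",s.round(4),"turn",w.round(4),"rows",np.linalg.norm(s)/.0417,np.degrees(np.linalg.norm(w)*2*np.pi)/7.16)
def now():
    s=manip.get_state(); return s["tcp_pos"],rot(s["tool_rot"])
E
python3 -c "
from h import *
delta(*now(),*goal(-.25,-.004,.24,45))"
```

```text
shift [ 0.4105 -0.5241 -0.0087] turn [-0.0201  0.1239  0.0477] rows 15.965300585876367 6.75288189202035
```

>>> move_arm(motion=[0.55,0.41,-0.524,-0.009,-0.02,0.124,0.048,0.55,0.41,-0.524,-0.009,-0.02,0.124,0.048,0.55,0.41,-0.524,-0.009,-0.02,0.124,0.048,0.55,0.41,-0.524,-0.009,-0.02,0.124,0.048,0.55,0.41,-0.524,-0.009,-0.02,0.124,0.048,0.55,0.41,-0.524,-0.009,-0.02,0.124,0.048,0.55,0.41,-0.524,-0.009,-0.02,0.124,0.048,0.55,0.41,-0.524,-0.009,-0.02,0.124,0.048,0.55,0.41,-0.524,-0.009,-0.02,0.124,0.048,0.55,0.41,-0.524,-0.009,-0.02,0.124,0.048,0.55,0.41,-0.524,-0.009,-0.02,0.124,0.048,0.55,0.41,-0.524,-0.009,-0.02,0.124,0.048])

```text
time_s: 1.1
tcp_pos: [0.3743, -0.1843, 0.2511]
tool_rot: [0.015, 0.924, -0.031, 0.381]
contact_force: [1.5, 0.0, -0.0]
gripper_width: 0.0468
gripper_force: 0.0
```

```bash
python3 -c "
from h import *
print(manip.get_state())
delta(*now(),*goal(-.25,-.004,.24,45))"
```

```text
{'time_s': 1.1, 'q': array([-1.1674915 , -0.89990374,  2.53586895,  0.73984615,  1.19401301,
        0.29835792]), 'qvel': array([ 1.73717772, -0.32112103,  0.01323158, -0.42580235, -0.90173579,
        1.58342129]), 'effort': array([ -9.49552506,  -0.31628558, -33.21623325,   1.81043018,
         0.62700134,  -1.39481284]), 'tcp_pos': array([ 0.37431942, -0.18430852,  0.25108667]), 'tool_rot': array([ 0.01463427,  0.92394969, -0.03082575,  0.38098895]), 'contact_force': array([ 1.50615125,  0.01887551, -0.00243062]), 'torque': array([ 0.01565655,  0.33637403, -0.0109847 ]), 'gripper_force': 0.0, 'gripper_width': 0.04684696602763041}
shift [ 0.0233 -0.1681  0.0379] turn [0.0006 0.0005 0.0002] rows 4.168916779427129 0.04037016030882771
```

>>> move_arm(motion=[0.55,0.023,-0.168,0.038,0,0,0,0.55,0.023,-0.168,0.038,0,0,0,0.55,0.023,-0.168,0.038,0,0,0,0.55,0.023,-0.168,0.038,0,0,0,0.55,0.023,-0.168,0.038,0,0,0,0.55,0.023,-0.168,0.038,0,0,0,0.55,0.023,-0.168,0.038,0,0,0])

```text
time_s: 1.68
tcp_pos: [0.4388, -0.0173, 0.2434]
tool_rot: [0.01, 0.927, -0.028, 0.375]
contact_force: [0.3, -0.7, -0.4]
gripper_width: 0.0471
gripper_force: 0.0
```

```bash
python3 -c "
from h import *
s=manip.get_state();print(s['q'],s['qvel'],s['tcp_pos'],s['contact_force'])
delta(*now(),*goal(-.25,-.004,.24,45))
delta(*now(),*goal(-.225,-.004,.15,45))
delta(*now(),*goal(-.21,-.004,.098,45))
import cv2
cv2.imwrite('pics/side1.png',optics.capture('side')[:,:,::-1])"
```

```text
[-0.47128295 -0.88201068  2.53787632  0.40037323  0.8019446   0.98204592] [-0.08472651 -0.00024373 -0.00303917  0.00629388  0.00223732 -0.00903267] [ 0.4388138  -0.01731402  0.24337841] [ 0.34410897 -0.69698207 -0.3960155 ]
shift [-0.0094  0.0029 -0.0044] turn [-0.0011  0.0026  0.0005] rows 0.25753890187728234 0.14351332127063496
shift [-0.054   0.0033  0.0777] turn [-0.0011  0.0026  0.0005] rows 2.27005065838738 0.14351332127063496
shift [-0.0794  0.0035  0.1255] turn [-0.0011  0.0026  0.0005] rows 3.5616514786499076 0.14351332127063496
```

View pics/side1.png

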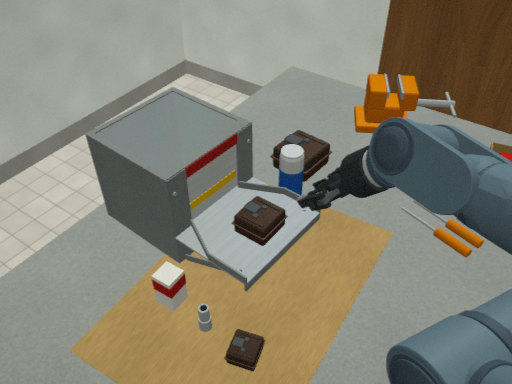

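The side view shows the gripper about 45° tilted, fingers half open at (320,195). It is just outside the shelf's open end and lined up behind the muffler at (260,220), and nothing has been disturbed. Joint 3 is at its fold limit, so I'll come down slightly farther forward.

```bash
python3 -c "
from h import *
delta(*now(),*goal(-.2,-.004,.16,45))
delta(*now(),*goal(-.195,-.004,.098,45))"
```

```text
shift [-0.0292  0.0018  0.0879] turn [-0.0007  0.0026  0.0001] rows 2.2226941245041103 0.13334609029380523
shift [-0.0688  0.002   0.136 ] turn [-0.0007  0.0026  0.0001] rows 3.6540556382309823 0.13334609029380523
```

>>> move_arm(motion=[0.55,-0.015,0.001,0.044,0,0.002,0,0.55,-0.029,0.002,0.088,-0.001,0.003,0,0.55,-0.029,0.002,0.088,-0.001,0.003,0,0.55,-0.029,0.002,0.088,-0.001,0.003,0,0.55,-0.042,0.002,0.104,-0.001,0.003,0,0.55,-0.055,0.002,0.12,-0.001,0.003,0,0.55,-0.064,0.002,0.13,-0.001,0.003,0,0.55,-0.064,0.002,0.13,-0.001,0.003,0,0.55,-0.064,0.002,0.13,-0.001,0.003,0])

```text
time_s: 2.48
tcp_pos: [0.4837, -0.0254, 0.1072]
tool_rot: [0.015, 0.922, -0.033, 0.385]
contact_force: [0.6, -1.0, 0.0]
gripper_width: 0.0471
gripper_force: 0.0
```

```bash
python3 -c "
from h import *
s=manip.get_state();print(s['q'],s['qvel'],s['tcp_pos'],s['contact_force'])
delta(*now(),*goal(-.195,-.004,.098,45))
cv2.imwrite('pics/side2.png',cv2.resize(optics.capture('side')[130:310,160:400,::-1],None,fx=3,fy=3))"
```

```text
[-0.4196626  -0.35233446  2.53616736  0.90029996  0.31275234  0.44356299] [ 0.01351179 -0.02920321 -0.01399627 -0.00610275 -0.00386239  0.00177424] [ 0.48374599 -0.02543002  0.10719563] [ 0.61640918 -0.95106781  0.02607572]
shift [-0.0066 -0.0022  0.0064] turn [ 0.0008 -0.0007 -0.0004] rows 0.22653318154753288 0.05812375178918069
```

View pics/side2.png

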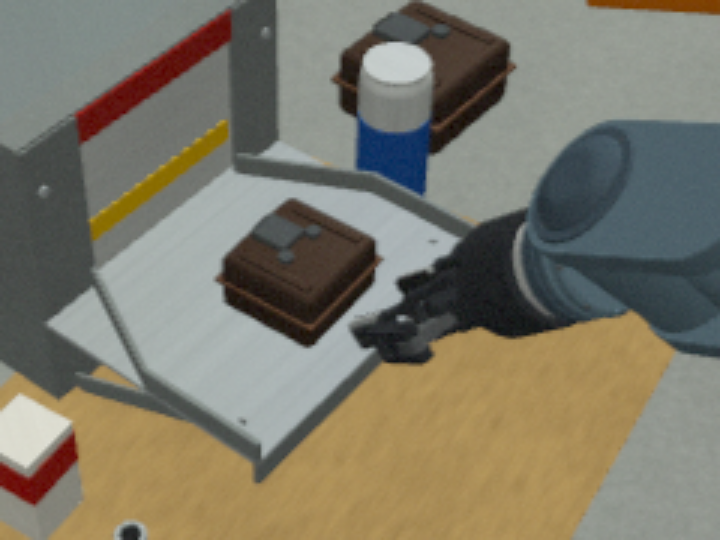

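The crop shows the fingertips at the shelf's outer end (crop (390,335)), level with and squarely behind the muffler's rear face. There is still a gap, and the can and carton are clear. I'll ease the tilt to 40° (joint 5 is close to its limit) and plan the straight push.

```bash
python3 -c "
from h import *
delta(*now(),*goal(-.192,-.004,.096,40))
delta(*now(),*goal(-.168,-.004,.096,40))"
```

```text
shift [-0.0067 -0.0021  0.0101] turn [ 0.0008 -0.0149 -0.0003] rows 0.2958506844216541 0.7484222378388077
shift [ 0.0102 -0.0022  0.0272] turn [ 0.0008 -0.0149 -0.0003] rows 0.6986299634075547 0.7484222378388077
```

>>> move_arm(motion=[0.55,-0.003,-0.001,0.005,0,-0.007,0,0.55,-0.0067,-0.002,0.01,0.001,-0.015,0,0.55,-0.0067,-0.002,0.01,0.001,-0.015,0,0.55,-0.0067,-0.002,0.01,0.001,-0.015,0,0.55,-0.0046,-0.002,0.0121,0.001,-0.015,0,0.55,-0.0025,-0.002,0.0143,0.001,-0.015,0,0.55,-0.0004,-0.002,0.0164,0.001,-0.015,0,0.55,0.0017,-0.002,0.0186,0.001,-0.015,0,0.55,0.0038,-0.002,0.0207,0.001,-0.015,0,0.55,0.006,-0.002,0.0229,0.001,-0.015,0,0.55,0.0081,-0.002,0.025,0.001,-0.015,0,0.55,0.0102,-0.002,0.0272,0.001,-0.015,0])

```text
time_s: 3.53
tcp_pos: [0.5099, -0.0234, 0.0938]
tool_rot: [0.009, 0.94, -0.031, 0.34]
contact_force: [-3.0, 0.4, 0.6]
gripper_width: 0.0468
gripper_force: 1.0
```

```bash
cat >> h.py <<'E'
def rep(*goals):
    s=manip.get_state(); print(s['time_s'],s['q'].round(3),s['contact_force'].round(1))
    B=R.from_euler("z",YAW,degrees=True); print("tcp box",B.inv().apply(s['tcp_pos']-O).round(4))
    for g in goals: delta(*now(),*goal(*g))
E
python3 -c "
from h import *
rep((-.168,-.004,.096,40),(-.132,-.004,.096,40))
I=optics.capture('top');cv2.imwrite('pics/top1.png',cv2.resize(I[130:260,170:350,::-1],None,fx=4,fy=4))"
```

```text
3.5333 [-0.369 -0.204  2.421  0.666  0.319  0.694] [-3.   0.4  0.6]
tcp box [-0.1689 -0.0024  0.0938]
shift [ 0.0021  0.0016 -0.0012] turn [-0.0006  0.0007 -0.0001] rows 0.06874045357369399 0.046704083331545784
shift [0.0298 0.0016 0.0219] turn [-0.0006  0.0007 -0.0001] rows 0.8868853319415418 0.046704083331545784
```

View pics/top1.png

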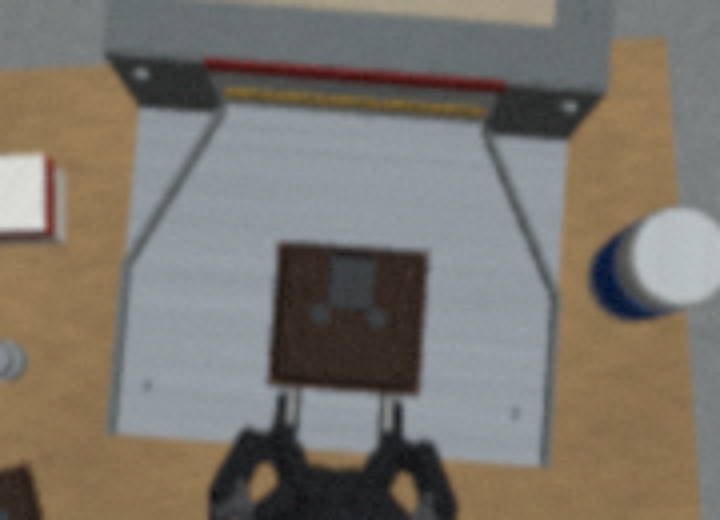

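The view shows both fingertips touching the muffler's rear face (crop (285,395) and (390,400)). The muffler is square to the doorway and near the shelf's middle line. The push force is about 3 N, so I'll continue at about 42 mm/s.

>>> move_arm(motion=[0.55,0.0028,0.0001,0.0021,0,0,0,0.55,0.0056,0.0003,0.0043,0,0,0,0.55,0.0084,0.0004,0.0064,0,0,0,0.55,0.0112,0.0005,0.0085,0,0,0,0.55,0.014,0.0007,0.0106,0,0,0,0.55,0.0168,0.0008,0.0128,0,0,0,0.55,0.0196,0.0009,0.0149,0,0,0,0.55,0.0224,0.001,0.017,0,0,0,0.55,0.0252,0.0012,0.0191,0,0,0,0.55,0.028,0.0013,0.0213,0,0,0,0.55,0.0308,0.0014,0.0234,0,0,0,0.55,0.0336,0.0016,0.0255,0,0,0])

```text
time_s: 4.58
tcp_pos: [0.5522, -0.028, 0.096]
tool_rot: [0.01, 0.94, -0.031, 0.34]
contact_force: [-1.3, -0.1, -1.4]
gripper_width: 0.047
gripper_force: 0.6
```

```bash
python3 -c "
from h import *
rep((-.127,-.004,.096,40),(-.085,-.004,.096,40))"
```

```text
4.5833 [-0.339 -0.085  2.315  0.65   0.294  0.731] [-1.3 -0.1 -1.4]
tcp box [-0.1264 -0.0042  0.096 ]
shift [-0.0005 -0.0002 -0.0004] turn [-0.0005  0.0006 -0.0001] rows 0.014850009739190893 0.03867398414030451
shift [ 0.0318 -0.0002  0.0265] turn [-0.0005  0.0006 -0.0001] rows 0.9933649311035004 0.03867398414030451
```

>>> move_arm(motion=[0.55,0.0027,0,0.0022,0,-0.001,0,0.55,0.0054,0,0.0043,0,-0.002,0,0.55,0.0081,0,0.0065,0,-0.003,0,0.55,0.0108,0,0.0086,0,-0.004,0,0.55,0.0135,0,0.0108,0,-0.005,0,0.55,0.0162,0,0.0129,0,-0.006,0,0.55,0.0189,0,0.0151,0,-0.007,0,0.55,0.0216,0,0.0172,0,-0.008,0,0.55,0.0243,0,0.0194,0,-0.009,0,0.55,0.027,0,0.0215,0,-0.01,0,0.55,0.0297,0,0.0237,0,-0.0105,0,0.55,0.0324,0,0.0258,0,-0.011,0])

```text
time_s: 5.58
tcp_pos: [0.5935, -0.0307, 0.0969]
tool_rot: [0.009, 0.951, -0.031, 0.307]
contact_force: [-1.6, 0.6, -0.7]
gripper_width: 0.047
gripper_force: 0.7
```

```bash
python3 -c "
from h import *
rep((-.085,-.004,.097,36),(-.043,-.004,.097,36))"
```

```text
5.5833 [-0.304  0.028  2.176  0.418  0.355  0.982] [-1.6  0.6 -0.7]
tcp box [-0.085  -0.0041  0.0969]
shift [ 0.0001 -0.0001 -0.0001] turn [-0.0005  0.0005 -0.    ] rows 0.003935691735737411 0.03669725581298528
shift [ 0.0341 -0.0001  0.0245] turn [-0.0005  0.0005 -0.    ] rows 1.0075456664001337 0.03669725581298528
```

>>> move_arm(motion=[0.55,0.0028,0,0.002,0,0,0,0.55,0.0057,0,0.0041,0,0,0,0.55,0.0085,0,0.0061,0,0,0,0.55,0.0114,0,0.0082,0,0,0,0.55,0.0142,0,0.0102,0,0,0,0.55,0.0171,0,0.0123,0,0,0,0.55,0.0199,0,0.0143,0,0,0,0.55,0.0228,0,0.0164,0,0,0,0.55,0.0256,0,0.0184,0,0,0,0.55,0.0285,0,0.0204,0,0,0,0.55,0.0313,0,0.0225,0,0,0,0.55,0.0341,0,0.0245,0,0,0])

```text
time_s: 6.58
tcp_pos: [0.6353, -0.0334, 0.097]
tool_rot: [0.009, 0.951, -0.031, 0.307]
contact_force: [-2.0, -0.3, 0.1]
gripper_width: 0.0469
gripper_force: 1.2
```

```bash
python3 -c "
from h import *
rep((-.043,-.004,.097,36),(-.005,-.004,.099,40))
for n in('side','top'): cv2.imwrite(f'pics/{n}3.png',optics.capture(n)[:,:,::-1])
a=cv2.imread('pics/side3.png')[100:300,150:400];b=cv2.imread('pics/top3.png')[60:260,170:350]
cv2.imwrite('pics/both3.png',cv2.resize(np.hstack([a,b]),None,fx=1.8,fy=1.8,interpolation=cv2.INTER_CUBIC))"
```

```text
6.5833 [-0.283  0.125  2.072  0.381  0.355  1.035] [-2.  -0.3  0.1]
tcp box [-0.0431 -0.0041  0.097 ]
shift [ 0.0001 -0.0001  0.    ] turn [-0.0005  0.0005 -0.0001] rows 0.0029013515899721123 0.03521049023491304
shift [ 0.0321 -0.      0.0207] turn [-0.0005  0.0116 -0.0001] rows 0.9144340829733092 0.5830082880937182
```

View pics/both3.png

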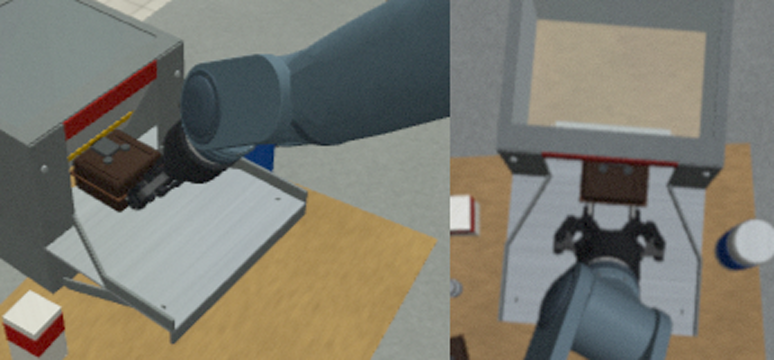

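The muffler is about half through the doorway, pushing the flap open at side-crop (110,130) and centred between the doorway jambs. The gripper's body is well outside the header, and the bystanders are untouched.

>>> move_arm(motion=[0.55,0.0027,0,0.0018,0,0.001,0,0.55,0.0053,0,0.0036,0,0.002,0,0.55,0.008,0,0.0054,0,0.003,0,0.55,0.0107,0,0.0071,0,0.004,0,0.55,0.0133,0,0.0089,0,0.005,0,0.55,0.016,0,0.0107,0,0.006,0,0.55,0.0187,0,0.0125,0,0.007,0,0.55,0.0213,0,0.0143,0,0.008,0,0.55,0.024,0,0.0161,0,0.008,0,0.55,0.0267,0,0.0179,0,0.008,0,0.55,0.0294,0,0.0193,0,0.008,0,0.55,0.0321,0,0.0207,0,0.008,0])

```text
time_s: 7.68
tcp_pos: [0.6737, -0.036, 0.0994]
tool_rot: [0.01, 0.943, -0.031, 0.332]
contact_force: [-3.0, 0.5, -0.3]
gripper_width: 0.0472
gripper_force: 1.3
```

```bash
python3 -c "
from h import *
rep((.010,-.004,.099,39),(-.09,-.004,.105,39))"
```

```text
7.6833 [-0.271  0.196  2.003  0.447  0.306  0.982] [-3.   0.5 -0.3]
tcp box [-0.0046 -0.0041  0.0994]
shift [ 0.0111 -0.0001  0.0095] turn [-0.0005  0.0007 -0.0001] rows 0.35094925631260726 0.04173623973741364
shift [-0.0631 -0.0003 -0.0578] turn [-0.0005  0.0007 -0.0001] rows 2.051640207998464 0.04173623973741364
```

>>> move_arm(motion=[0.55,0.0018,0,0.0016,0,0,0,0.55,0.0036,0,0.0031,0,0,0,0.55,0.0054,0,0.0047,0,0,0,0.55,0.0072,0,0.0062,0,0,0,0.55,0.009,0,0.0077,0,0,0,0.55,0.0108,0,0.0092,0,0,0,0.55,0.0122,0,0.0104,0,0,0,0.55,0.0122,0,0.0104,0,0,0,0.55,0.0122,0,0.0104,0,0,0])

```text
time_s: 8.43
tcp_pos: [0.6892, -0.037, 0.0985]
tool_rot: [0.009, 0.943, -0.031, 0.331]
contact_force: [-0.7, 0.2, -0.1]
gripper_width: 0.0471
gripper_force: 0.3
```

```bash
python3 -c "
from h import *
rep((.030,-.004,.099,39),(-.09,-.004,.105,39))
for n in('side','top'): cv2.imwrite(f'pics/{n}4.png',optics.capture(n)[:,:,::-1])
a=cv2.imread('pics/side4.png')[80:280,100:350];b=cv2.imread('pics/top4.png')[20:220,170:350]
cv2.imwrite('pics/both4.png',cv2.resize(np.hstack([a,b]),None,fx=1.8,fy=1.8,interpolation=cv2.INTER_CUBIC))"
```

```text
8.4333 [-0.265  0.23   1.964  0.429  0.309  1.005] [-0.7  0.2 -0.1]
tcp box [ 0.0109 -0.004   0.0985]
shift [ 0.0152 -0.      0.0115] turn [-0.0005  0.0008 -0.0001] rows 0.4585073572648167 0.04673355854859078
shift [-0.0746 -0.0002 -0.0682] turn [-0.0005  0.0008 -0.0001] rows 2.4244139246594716 0.04673355854859078
```

View pics/both4.png

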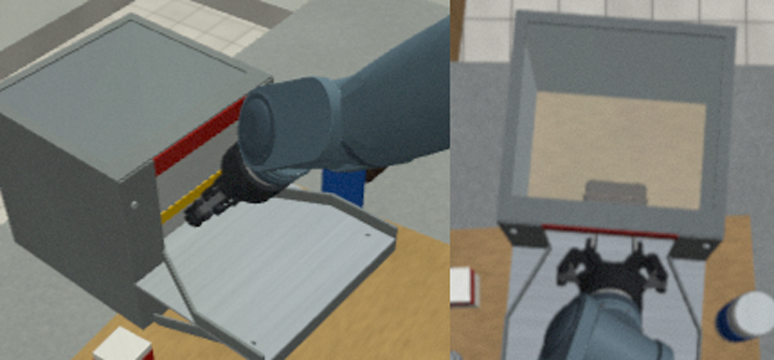

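The muffler has left the shelf. It shows inside the box at right-crop (615,190), and the flap now rests on the fingertips. I'll draw the fingers straight back.

>>> move_arm(motion=[0.55,-0.003,0,-0.0027,0,0,0,0.55,-0.006,0,-0.0055,0,0,0,0.55,-0.009,0,-0.0082,0,0,0,0.55,-0.012,0,-0.011,0,0,0,0.55,-0.015,0,-0.0137,0,0,0,0.55,-0.02,0,-0.0183,0,0,0,0.55,-0.027,0,-0.0247,0,0,0,0.55,-0.035,0,-0.032,0,0,0,0.55,-0.045,0,-0.041,0,0,0,0.55,-0.055,0,-0.05,0,0,0,0.55,-0.065,0,-0.06,0,0,0,0.55,-0.075,0,-0.068,0,0,0])

```text
time_s: 9.53
tcp_pos: [0.5869, -0.0302, 0.1047]
tool_rot: [0.009, 0.943, -0.031, 0.331]
contact_force: [-0.1, -0.3, -0.1]
gripper_width: 0.047
gripper_force: 0.0
```

```bash
python3 -c "
from h import *
rep((-.14,-.004,.14,39))
for n in('side','top'): cv2.imwrite(f'pics/{n}5.png',optics.capture(n)[:,:,::-1])
a=cv2.imread('pics/side5.png')[80:280,100:350];b=cv2.imread('pics/top5.png')[20:220,170:350]
cv2.imwrite('pics/both5.png',cv2.resize(np.hstack([a,b]),None,fx=1.8,fy=1.8,interpolation=cv2.INTER_CUBIC))"
```

```text
9.5333 [-0.314 -0.013  2.218  0.525  0.317  0.874] [-0.1 -0.3 -0.1]
tcp box [-0.0916 -0.0041  0.1047]
shift [-0.0157 -0.0003 -0.0578] turn [-0.0005  0.0008 -0.0001] rows 1.4358114991285376 0.04656111032259492
```

View pics/both5.png

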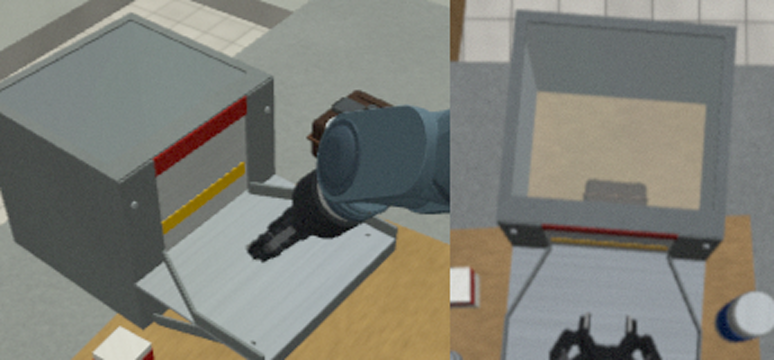

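The flap hangs shut (yellow stripe unbroken, as at the start). The muffler lies still inside the box at right-crop (615,190). I'll back off clear, check the muffler's height and the bystanders numerically, then hand in.

>>> move_arm(motion=[0.55,-0.004,0,-0.015,0,0,0,0.55,-0.01,0,-0.035,0,0,0,0.55,-0.016,0,-0.058,0,0,0,0.55,-0.016,0,-0.058,0,0,0,0.55,-0.016,0,-0.058,0,0,0,0.55,-0.016,0,-0.058,0,0,0,0.55,-0.016,0,-0.058,0,0,0,0.55,-0.016,0,-0.058,0,0,0])

```text
time_s: 10.3
tcp_pos: [0.5397, -0.0273, 0.1391]
tool_rot: [0.009, 0.943, -0.031, 0.331]
contact_force: [0.2, 0.5, -0.4]
gripper_width: 0.0471
gripper_force: 0.0
```

```bash
python3 -c "
from h import *
rep()
B=R.from_euler('z',YAW,degrees=True)
for z in (.052,.085): print(z,[B.inv().apply(ray('top',(170+(x-450)/1.8,20+y/1.8),z)-O).round(3) for x,y in((586,180),(646,182),(647,201))])
a=cv2.imread('pics/top0.png').astype(int);b=optics.capture('top')[:,:,::-1].astype(int)
d=np.abs(a-b).max(2)
for n,(x,y,r) in dict(carton=(173,180,14),socket=(169,219,8),can=(336,195,16),flap=(258,153,14)).items(): print(n,d[y-r:y+r,x-r:x+r].mean(), (d[y-r:y+r,x-r:x+r]>50).sum())
"
```

```text
10.3 [-0.346 -0.221  2.323  0.444  0.422  0.942] [ 0.2  0.5 -0.4]
tcp box [-0.1389 -0.0044  0.1391]
0.052 [array([0.103, 0.04 , 0.052]), array([ 0.107, -0.045,  0.052]), array([ 0.08 , -0.048,  0.052])]
0.085 [array([0.094, 0.038, 0.085]), array([ 0.098, -0.043,  0.085]), array([ 0.071, -0.046,  0.085])]
carton 5.410714285714286 0
socket 4.71484375 0
can 5.2666015625 0
flap 4.816326530612245 0
```

```bash
python3 -c "
from cell import workorder
print(workorder.job_done())"
```

```text
the job is handed in; nothing more can be done
None
```

The muffler was slid along the shelf and under the flap and dropped inside the box. The flap hangs shut, the fingers are out and clear, the carton, can and socket show no change in the top view, and the job was handed in at about 10.4 s.

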